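# Clamp a relay board in the bench board holder with its taper friction peg

### The job

Lay the small green relay board flat on the ledges between the two jaws of the board holder and let go of it. Then clamp it: take the red friction peg by its wing, turn it clockwise until its pointer is at the green mark, and bed it in its tapered bush by pressing it down while it is still turning, so that it holds the jaw against the board by itself once you let go. Never press the peg down with more than 20 N, or it gets stuck and scores the bush, and leave the other things on the bench where they are.

Things in the scene. Friction and masses are not known exactly. Their poses are not given: they have to be found in the camera images.
- relay_board: Green circuit board, 44 x 58 mm (own x, y), 28 g, parts up to 8 mm high on a plate 2 mm thick. It lies on an offcut that keeps its long edges clear of the bench, so it can be taken across x by the long edges. Origin: at its centre, 2 mm below the underside of the plate (the plate is z = 2 to 4 mm of its frame), z up. It may lie in the holder either way round.
- offcut: Aluminium profile offcut, 20 x 115 x 20 mm, long along its y, loose on the bench; the board lies lengthwise on top of it. Origin: centre of the underside.
- holder: Board holder, 70 x 176 mm, fixed to the bench. Origin: centre of the underside; y along its length. Base plate's top 12 mm up; fixed jaw at the +y end, sprung jaw in the middle, peg block (46 x 40 mm, top 52 mm up) at y = -62 mm. Each jaw has a ledge 12 mm deep, top 30 mm up, for one end of the board, and two prongs 8 mm higher at x = -16 and +16 mm that press on the board's end.
- nest (a point): Point midway between the open jaws at ledge height, 30 mm up; axes as the holder's. Prongs stand 66 mm apart, ledges 42 mm; beside the board (x beyond 22 mm) it is free down to the base plate. The board's centre belongs over this point with its y along the holder's y; clamping shifts it about 4 mm to +y, against the fixed jaw.
- jaw: Sprung sliding jaw, driven by the peg through rack and pinion towards the fixed jaw, 10 mm per radian. From 0.8 rad on the board is touched at both ends and springs push it with 5 N, and 25 N more per further radian; this load turns the peg back when let go unless it is well bedded. Origin: where the holder's origin is while the jaw is open, not on the jaw itself.
- bush: Brass ring on the peg block with the tapered hole (half angle 1.5 degrees). Origin: on the peg's axis, 52 mm up. The taper bites after 2.5 to 5.5 mm of free travel, differing with wear, not to be seen. Then the peg sinks about 0.15 mm per newton, but only while it turns; pushed straight down it binds early and holds too weakly.
- washer: Thrust washer under the bush.
- peg: Red friction peg, upright. Wing to grip: 46 mm long (own x), 12 mm thick (own y), 22 mm high, on a collar 34 mm across, 5 mm thick. Origin: on the axis at the collar's underside, 11.5 mm above the block while raised (a 2 N spring lifts it; the collar never reaches the block). Collar's top 5 mm, wing's top 27 mm above the origin. +x is the pointer end (white line), z up.
- peg_head (a point): Middle of the peg's wing, on the axis, 16 mm above the peg's origin; axes as the peg's (x to the pointer end). Pressed with 10 to 18 N all through the last 0.4 rad or more of its turn, the peg stays put when let go. The force fades as the peg sinks in turning, so follow it down.
- peg_turn (a joint): Angle of the peg, rad: 0 with the pointer at the white mark (jaw open), growing clockwise seen from above; 1.25 with the pointer at the green mark; stop at 1.55. Turning takes up to 0.6 N m.
- solder_reel: Green solder reel, 62 mm across, 52 mm high. Bystander.
- driver_yellow: Yellow screwdriver, 160 mm long. Bystander.
- blue_pliers: Long-nose pliers with blue handles, 186 mm long. Bystander.
- vial_blue: Small vial with a blue cap, 56 mm high. Bystander.
Not all that is in view belongs to the job. Leave any purple look-alike of the relay_board alone.

How it is judged (in metres and radians):
On the way, in this order (a step that is already met when the one before it is completed fails the run):
1. the board lies flat between the open jaws, let go, with the peg not yet turned (under 0.5 rad) (horizontal distance between relay_board and nest below 0.009 m and z of relay_board in the frame of nest between -0.0035 and -0.0005 m and x of relay_board in the frame of nest between -0.006 and 0.006 m and angle between relay_board's own z axis and vertical below 0.06 rad and angle between the x axis of relay_board and the x axis of holder, either way round below 0.12 rad and contact force between the fingers and relay_board below 0.05 N and value of joint peg_turn below 0.5 rad), for 0.3 s.
2. the peg is pressed down in its bush and turned to the green mark (at least 1.1 rad) (value of joint peg_turn above 1.1 rad and contact force between jaw and relay_board above 6 N), for 0.2 s.
At the end, for the whole second after the job is handed in: Peg at rest at the green mark (1.08 to 1.42 rad), jaw pressing the board with over 6 N; board at rest on both ledges: centre within 9 mm of the nest point (6 mm across), origin 0.5 to 3.5 mm below it, level within 0.06 rad, in line with the holder within 0.12 rad; all let go (value of joint peg_turn between 1.08 and 1.42 rad and velocity of joint peg_turn between -0.05 and 0.05 rad/s and contact force between jaw and relay_board above 6 N and linear speed of relay_board below 0.01 m/s and horizontal distance between relay_board and nest below 0.009 m and z of relay_board in the frame of nest between -0.0035 and -0.0005 m and x of relay_board in the frame of nest between -0.006 and 0.006 m and angle between relay_board's own z axis and vertical below 0.06 rad and angle between the x axis of relay_board and the x axis of holder, either way round below 0.12 rad); the robot touches nothing.
It fails at once if the peg is pressed into its bush with more than 20 N (contact force between bush and washer above 22 N).
It fails at once if a bystander (reel, screwdriver, pliers or vial) is moved by more than 30 mm (distance of any of solder_reel, driver_yellow, blue_pliers, vial_blue from where it was at the start of the episode above 0.03 m).
It also fails if it takes over 72 s, if anything falls off the work surface, if the arm or the gripper's body presses on something with over 40 N, if the wrist force passes 120 N, or if a joint passes its speed limit or range.

### The arm

A 6-joint arm with a two-finger parallel gripper is mounted at the origin on a cart in front of the work surface, level with it; the furniture and walls round the work are solid. World frame = base frame: x ahead of the robot, y to its left, z up, the work surface at z = 0. Lengths are in m, angles in degrees, forces in N, time in s.
With the tool pointing down it reaches from about 0.4 to 0.825 m from the base axis. Payload 7 kg.
Tool frame: the origin (TCP) lies at the very end of the fingers, on their centre line; the grasp point (between the pads) lies 19 mm behind it; z points along the fingers, y is the line along which they close (so a half turn about z gives the same grasp; the last joint's range is limited). The gripper opens to 88 mm and grips with 3 to 60 N. Pads are 19 mm wide; open, the fingers measure 130 mm over their backs; the gripper's body (78 mm by 193 mm) begins 47 mm behind the grasp point.
Start: joints at [-57.175, 20.546, 0.682, 0, -70.136, -16.507], TCP at [0.19, -0.648, 0.227] pointing down, gripper open.
Joint ranges: [-176.03, 176.03], [-82.01, 121.73], [-58.28, 71.71], [-173.87, 95.51], [-174.79, -0.11], [-173.66, 173.66]. Speed limits (degrees/s): [136.94, 136.94, 172.46, 180, 180, 180].

### API

Orientations are given as [roll, pitch, yaw] about the fixed x, y, z axes, in that order (R = Rz(yaw) Ry(pitch) Rx(roll)).
In Python, from plant import r gives the robot as it stands. The module is installed in compiled form; this text tells all that it offers.
- The arm moves only by the tool jog_arm, never from a script. Its arguments are lists of equal length, an entry for each row: "travel": the shift along the tool's x, y, z each as a share of 50 cm, from -1 to 1, a list of three; "dr": the turn, a rotation vector about the tool's x, y, z each as a share of 360 degrees, from -1 to 1, a list of three; "claw": the opening, from 0 (shut) to 1 (fully open). A call has exactly 10 rows; each row is the pose to reach, as a shift and turn from the pose commanded when the call began, along the tool's axes at that moment, turning the shorter way round; what a row does not reach only later rows make up. A row lasts 1/8 s, in which the tool goes at most 62.5 mm and 10.7 degrees, less where a joint would pass 70% of its speed; a pose out of reach is approached as far as the arm can. A call with a number of a shift or a turn outside -1 to 1 is refused whole. A call with a gripper value outside its range is refused whole. The fingers move at their own pace and stop on an object; "newtons" is the grip in N (left out, the last holds). Time passes only in rows, so rows that repeat a pose let the fingers close, or fill a call up. It gives the time, the measured TCP pose, the force, the opening and the grip force at its end, in the units of the state.
- r.get_state(): the state, without advancing time (a new reading comes with each control period).
- r.capture(name): name is "scene" or "top" or "wrist"; returns a dict with "pixels" (420x560x3 uint8, red, green, blue), "range_z" (420x560 float32, m along the optical axis (not along the pixel's ray), 0 where there is no reading), "fx", "fy", "cx", "cy" (pixels), "dist_coeffs" ([k1, k2, p1, p2, k3] as OpenCV has them; the pictures are not rectified), "position" and "attitude" of the camera in the world; the wrist camera has in their place "hand_eye" (4x4, takes a point from camera to tool coordinates, whose origin is the TCP and whose axes are the flange's). Camera axes: x right, y up, looking along -z (the intrinsics and any distortion apply to the point x, -y, -z); pixel columns grow to the right and rows downward; lengths in m; the calibration is good to about 2 mm. A picture is of the moment at which its call begins: read the wrist's pose just before it.
- r.close_job(): hands the job in; it is judged then, once.
Trained networks look in the newest picture that a camera, given by its name, has taken for a name from the list of things; names that differ only in an ending like _2 or _b are one class to them, and where a whole thing is asked for, a point or a joint stands for the part that bears it (a point fixed in the world has none). Each returns a list of dicts, best first, with "conf" (0 to 1); they miss things now and then, are a little off and sometimes report something else, mostly with a low value. They report only what shows in the picture. A call takes as long as a camera call. They do not tell look-alikes from the thing itself.
- r.boxes_of(name, camera): "extent" ([left, top, right, bottom] in pixels, round what is visible of it).
- r.regions_of(name, camera): "pixels" (420x560 bool, what is visible of it) and "extent" ([left, top, right, bottom] in pixels, round what is visible of it).
- r.tip_of(name, camera): "at" ([column, row] in pixels: a listed point, or the origin of a listed thing).
The state is a dict: "time_s": time; "joints": joint angles; "qd": joint speeds; "joint_torque": joint torques, N m; "tcp_pos": TCP position; "eef_rot": TCP orientation; "contact_force": force on the tool from outside, world axes, zero at the start; "moment": the same for the moment, N m; "gripper_width": finger opening in m; "gripper_force": force on a finger pad.
Only numpy, scipy, OpenCV 4.12 (cv2) and the standard library are available. Lean on these libraries where they do the work, as an engineer would, in place of code of your own. Each camera call takes 0.05 s, during which the arm holds its last target. There are 200 camera calls.

## Working session

There is one attempt and no reset: what is moved stays moved. The work goes in short steps, Python scripts to look and compute and a tool call to move; the robot and the scene stay as the last step left them, time stands still between calls to the robot, and variables do not carry over. Pictures are saved under pics/ and viewed, at most 10 in all, crops included, and the job is handed in when it is done.

Besides the shell and the picture viewer there is one more tool, called after ">>>" by a JSON object that holds its "name" and its "arguments". jog_arm: Moves the arm, as the interface text tells. Its arguments: {"type":"object","properties":{"travel":{"type":"array"},"dr":{"type":"array"},"claw":{"type":"array"},"newtons":{"type":"number"}},"required":["travel","dr","claw"]}

```bash
mkdir -p pics; cat > h.py <<'E'
import numpy as np, cv2
from scipy.spatial.transform import Rotation as R
from plant import r
def pose(s=None):
    s=s or r.get_state(); T=np.eye(4)
    T[:3,:3]=R.from_euler('xyz',s['eef_rot'],degrees=True).as_matrix(); T[:3,3]=s['tcp_pos']; return T
def cam(name):
    T=pose(); c=r.capture(name)
    if name=='wrist': c['T']=T@np.array(c['hand_eye'])
    else:
        M=np.eye(4); a=np.array(c['attitude'],float)
        c['att']=a
        M[:3,:3]=a if a.shape==(3,3) else R.from_euler('xyz',a,degrees=True).as_matrix() if a.size==3 else R.from_quat(a).as_matrix()
        M[:3,3]=c['position']; c['T']=M
    c['K']=np.array([[c['fx'],0,c['cx']],[0,c['fy'],c['cy']],[0,0,1.]]); return c
def rays(c,uv):
    uv=np.asarray(uv,float).reshape(-1,1,2)
    p=cv2.undistortPoints(uv,c['K'],np.array(c['dist_coeffs']))[:,0]
    return np.c_[p[:,0],-p[:,1],-np.ones(len(p))]
def pts(c,mask):
    m=mask&(c['range_z']>0); v,u=np.nonzero(m)
    d=rays(c,np.c_[u,v])*c['range_z'][v,u][:,None]
    return d@c['T'][:3,:3].T+c['T'][:3,3]
def onz(c,uv,z):
    d=rays(c,uv)@c['T'][:3,:3].T; o=c['T'][:3,3]
    return o+d*((z-o[2])/d[:,2])[:,None]
def save(c,n): cv2.imwrite('pics/'+n,c['pixels'][:,:,::-1])
E
python3 - <<'E'
from h import *
print(r.get_state())
ims=[]
for n in ['scene','top']:
    c=cam(n); print(n,c['position'],c['attitude'],c['fx'],c['dist_coeffs']); save(c,n+'0.png')
    for k in ['relay_board','holder','peg','bush','solder_reel','offcut','jaw','blue_pliers','driver_yellow','vial_blue']:
        for b in r.regions_of(k,n)[:3]:
            P=pts(c,b['pixels']); print(k,round(b['conf'],2),np.round(b['extent']).tolist(),np.round(np.median(P,0),3) if len(P) else None)
    ims.append(c['pixels'])
E
```

```text
{'time_s': 0.0, 'joints': array([-5.71735466e+01,  2.05915817e+01,  6.35213763e-01, -1.98484971e-02,
       -7.01344051e+01, -1.65041246e+01]), 'qd': array([ 0.10618998,  0.08360222,  0.0045913 , -0.05189168, -0.11605159,
        0.04122465]), 'joint_torque': array([ 1.24765243e-04, -5.82720459e+01,  2.93067491e+01,  6.99736297e+00,
        6.94264789e-03, -1.13018880e-04]), 'tcp_pos': array([ 0.1895184 , -0.64736152,  0.22563281]), 'eef_rot': array([ 1.79907666e+02, -7.89950963e-03, -1.63684424e+02]), 'contact_force': array([ 0.06524219, -0.70160727,  0.05217215]), 'moment': array([0.06351195, 0.00023611, 0.03061128]), 'gripper_force': 0.0, 'gripper_width': 0.08753450670808131}
scene [0.1964702  0.65679062 0.45414719] [  66.24079533   -0.53008486 -151.19944099] 386.8813639633625 [-0.02664534  0.          0.          0.          0.        ]
relay_board 0.72 [242.0, 206.0, 309.0, 276.0] [ 0.544 -0.006  0.023]
relay_board 0.48 [330.0, 190.0, 345.0, 199.0] [ 0.539 -0.333  0.021]
relay_board 0.45 [361.0, 208.0, 375.0, 220.0] [ 0.436 -0.298  0.   ]
holder 0.78 [244.0, 203.0, 310.0, 275.0]
[... 759 characters left out ...]
ard 0.8 [366.0, 265.0, 391.0, 282.0] [ 0.435 -0.299  0.003]
relay_board 0.66 [381.0, 223.0, 407.0, 239.0] [ 0.539 -0.33   0.023]
holder 0.71 [230.0, 212.0, 302.0, 244.0] [ 0.551 -0.006  0.021]
holder 0.36 [258.0, 217.0, 270.0, 232.0] [ 0.553 -0.005  0.031]
peg 0.68 [281.0, 219.0, 296.0, 236.0] [ 0.547 -0.065  0.078]
solder_reel 0.63 [203.0, 138.0, 229.0, 168.0] [0.741 0.12  0.049]
offcut 0.56 [367.0, 224.0, 413.0, 239.0] [ 0.54  -0.294  0.019]
jaw 0.47 [256.0, 218.0, 272.0, 233.0] [ 0.554 -0.004  0.031]
jaw 0.23 [125.0, 156.0, 185.0, 197.0] [0.695 0.284 0.012]
blue_pliers 0.59 [126.0, 157.0, 186.0, 196.0] [0.692 0.281 0.012]
driver_yellow 0.59 [118.0, 217.0, 159.0, 230.0] [0.563 0.317 0.02 ]
```

```bash
python3 - <<'E'
from h import *
im=cv2.imread('pics/top0.png')
a=cv2.resize(im[200:300,355:455],(400,400),interpolation=cv2.INTER_CUBIC)
b=cv2.resize(im[180:280,220:320],(400,400),interpolation=cv2.INTER_CUBIC)
cv2.imwrite('pics/crop1.png',np.hstack([b,a]))
E
```

```text
(no output)
```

View pics/top0.png

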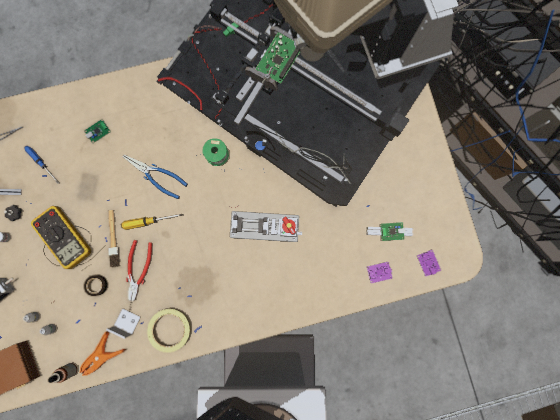

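View pics/crop1.png

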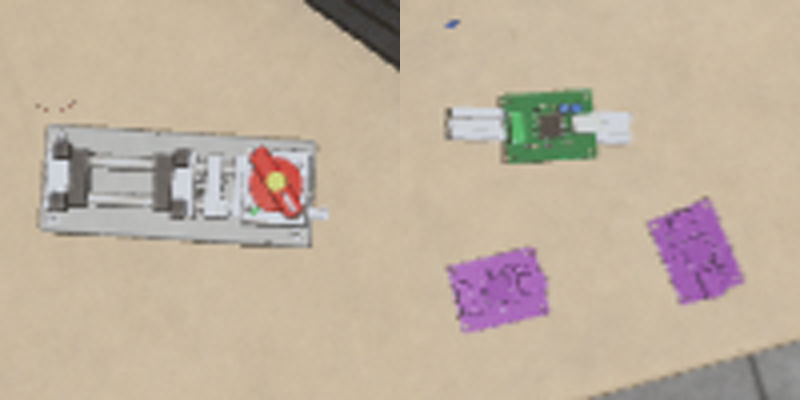

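The wanted board is the green one on the offcut, at top-view pixel (393,231). It could be mistaken for the purple boards at (380,272) and (428,263), or the green boards at (97,131) and (280,57), but only this one lies on an offcut. In the crop, the holder's fixed jaw is on the left (+y), and the peg is at (289,227) with its pointer towards the lower right.

```bash
cat >> h.py <<'E'
def plan(pos,yaw,tilt=None):
    T=pose(); d=T[:3,:3].T@(np.array(pos)-T[:3,3])/0.5
    G=R.from_euler('xyz',[180,0,yaw],degrees=True).as_matrix()
    v=R.from_matrix(T[:3,:3].T@G).as_rotvec(degrees=True)/360
    print('travel',np.round(d,4).tolist(),'dr',np.round(v,4).tolist())
E
python3 - <<'E'
from h import *
c=cam('wrist'); print(np.round(c['hand_eye'],3).tolist(),c['fx'],c['dist_coeffs'])
c=cam('top')
for k,i in [('holder',0),('offcut',0),('relay_board',None)]:
    for b in r.regions_of(k,'top')[:3]:
        P=pts(c,b['pixels']); print(k,P.mean(0).round(3),[np.round(x,4) for x in cv2.minAreaRect(P[:,:2].astype('f4'))])
plan([0.54,-0.27,0.24],-93)
E
```

```text
[[0.001, 0.957, 0.29, 0.079], [1.0, -0.002, 0.0, 0.0], [0.001, 0.29, -0.957, -0.159], [0.0, 0.0, 0.0, 1.0]] 376.5065391362814 [-0.06479582  0.          0.          0.          0.        ]
holder [ 0.552 -0.004  0.028] [array([ 0.5539, -0.0078]), array([0.1839, 0.0719]), np.float64(86.308)]
offcut [ 0.541 -0.309  0.018] [array([ 0.5407, -0.3246]), array([0.1129, 0.0163]), np.float64(88.6478)]
relay_board [ 0.538 -0.33   0.023] [array([ 0.5391, -0.3311]), array([0.0454, 0.0603]), np.float64(1.1014)]
relay_board [ 0.435 -0.298  0.004] [array([ 0.435 , -0.2989]), array([0.047 , 0.0598]), np.float64(15.1174)]
relay_board [ 0.459 -0.428  0.004] [array([ 0.458 , -0.4282]), array([0.0628, 0.0481]), np.float64(24.1479)]
travel [-0.8848, 0.5283, -0.0269] dr [0.0, -0.0, -0.1963]
```

```bash
python3 - <<'E'
from h import *
plan([0.54,-0.355,0.22],-90)
E
```

```text
travel [-0.837, 0.3652, 0.0131] dr [0.0, -0.0, -0.2047]
```

>>> {"name": "jog_arm", "arguments": {"travel": [[-0.837,0.365,0.013],[-0.837,0.365,0.013],[-0.837,0.365,0.013],[-0.837,0.365,0.013],[-0.837,0.365,0.013],[-0.837,0.365,0.013],[-0.837,0.365,0.013],[-0.837,0.365,0.013],[-0.837,0.365,0.013],[-0.837,0.365,0.013]], "dr": [[0,0,-0.205],[0,0,-0.205],[0,0,-0.205],[0,0,-0.205],[0,0,-0.205],[0,0,-0.205],[0,0,-0.205],[0,0,-0.205],[0,0,-0.205],[0,0,-0.205]], "claw": [1,1,1,1,1,1,1,1,1,1]}}

```text
time_s: 2.6
tcp_pos: [0.5392, -0.3557, 0.2201]
eef_rot: [180.0, 0.0, -90.0]
contact_force: [-0.4, 0.1, -0.2]
gripper_width: 0.0878
gripper_force: 0.0
```

```bash
cat >> h.py <<'E'
def rect(P): 
    (c,s,a)=cv2.minAreaRect(P[:,:2].astype('f4')); return np.round(c,4),np.round(s,4),round(a,2)
E
python3 - <<'E'
from h import *
s=r.get_state(); print(s['tcp_pos'],s['eef_rot'],s['joints'].round(1),s['contact_force'])
c=cam('wrist'); save(c,'w1.png')
for k in ['relay_board','offcut']:
    for b in r.regions_of(k,'wrist')[:2]:
        P=pts(c,b['pixels']); print(k,b['conf'],b['extent'],P.mean(0).round(4),np.percentile(P[:,2],[5,25,50,75,95]).round(4),rect(P))
        Q=P[(P[:,2]>.014)&(P[:,2]<.026)]; print(rect(Q))
E
```

```text
[ 0.53924184 -0.35566411  0.22007582] [ 1.79983639e+02  1.33044663e-03 -8.99621769e+01] [-16.1  18.1  -3.8   0.  -68.2  16.2] [-0.41662704  0.1351188  -0.23232692]
relay_board 0.97 [350.5, 200.8, 398.4, 256.1] [ 0.4355 -0.3037  0.0043] [0.0013 0.0022 0.003  0.0046 0.0112] (array([ 0.435 , -0.3034]), array([0.0437, 0.0598]), 13.5)
(array([0., 0.]), array([0., 0.]), 0.0)
relay_board 0.84 [323.5, 69.9, 392.3, 134.1] [ 0.4588 -0.4313  0.0042] [0.0012 0.0022 0.003  0.0043 0.0114] (array([ 0.457 , -0.4314]), array([0.0631, 0.0448]), 21.6)
(array([0., 0.]), array([0., 0.]), 0.0)
offcut 0.89 [265.1, 147.5, 288.8, 266.2] [ 0.5394 -0.3316  0.0186] [0.0148 0.0163 0.02   0.0209 0.0218] (array([ 0.5395, -0.3252]), array([0.123, 0.02 ]), 88.55)
(array([ 0.5394, -0.3289]), array([0.1154, 0.0198]), 88.39)
```

View pics/w1.png

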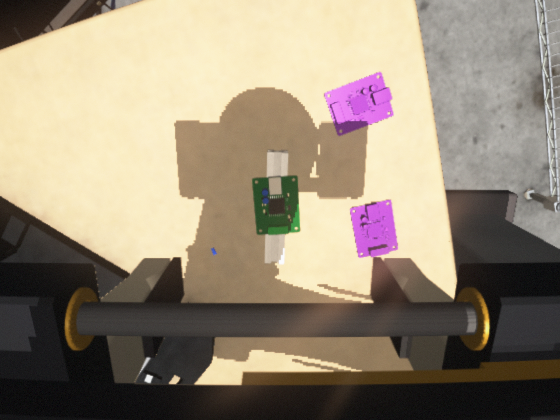

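The wrist image shows the green board on its offcut at (276,205), and the purple ones at (360,102) and (374,228). I choose the green one.

```bash
python3 - <<'E'
from h import *
c=cam('wrist'); hsv=cv2.cvtColor(c['pixels'],cv2.COLOR_RGB2HSV)
m=np.zeros((420,560),bool); m[170:240,245:305]=1
g=m&(hsv[...,0]>35)&(hsv[...,0]<95)&(hsv[...,1]>80)
P=pts(c,g); P=P[(P[:,2]>.012)&(P[:,2]<.04)]; print(len(P),np.percentile(P[:,2],[5,50,95]),rect(P))
k,_=cv2.findContours(cv2.morphologyEx(g.astype('u1'),cv2.MORPH_CLOSE,np.ones((9,9))),0,2); k=max(k,key=cv2.contourArea)
print(rect(onz(c,k[:,0].astype(float),0.022)))
E
```

```text
1750 [0.0212806  0.02259142 0.03100871] (array([ 0.5388, -0.3341]), array([0.044 , 0.0578]), 3.8)
(array([ 0.5387, -0.3336]), array([0.044 , 0.0585]), 3.93)
```

```bash
python3 - <<'E'
from h import *
plan([0.5388,-0.3338,0.011],-86.1)
E
```

```text
travel [-0.0445, 0.0008, 0.4186] dr [-0.0, -0.0, -0.0108]
```

>>> {"name": "jog_arm", "arguments": {"travel": [[-0.044,0.001,0.1],[-0.044,0.001,0.2],[-0.044,0.001,0.3],[-0.044,0.001,0.38],[-0.044,0.001,0.418],[-0.044,0.001,0.418],[-0.044,0.001,0.418],[-0.044,0.001,0.418],[-0.044,0.001,0.418],[-0.044,0.001,0.418]], "dr": [[0,0,-0.011],[0,0,-0.011],[0,0,-0.011],[0,0,-0.011],[0,0,-0.011],[0,0,-0.011],[0,0,-0.011],[0,0,-0.011],[0,0,-0.011],[0,0,-0.011]], "claw": [1,1,1,1,1,1,0.4,0.4,0.4,0.4], "newtons": 10}}

```text
time_s: 4.05
tcp_pos: [0.5397, -0.3331, 0.0116]
eef_rot: [-180.0, -0.0, -85.9]
contact_force: [0.5, -0.6, -0.4]
gripper_width: 0.0529
gripper_force: 0.0
```

>>> {"name": "jog_arm", "arguments": {"travel": [[0,0,0],[0,0,0],[0,0,0],[0,0,-0.05],[0,0,-0.15],[0,0,-0.25],[0,0,-0.35],[0,0,-0.45],[0,0,-0.45],[0,0,-0.45]], "dr": [[0,0,0],[0,0,0],[0,0,0],[0,0,0],[0,0,0],[0,0,0],[0,0,0],[0,0,0],[0,0,0],[0,0,0]], "claw": [0.4,0.4,0.4,0.4,0.4,0.4,0.4,0.4,0.4,0.4]}}

```text
time_s: 5.3
tcp_pos: [0.5391, -0.3328, 0.2356]
eef_rot: [180.0, 0.0, -85.9]
contact_force: [-0.2, 0.2, 0.6]
gripper_width: 0.0434
gripper_force: 10.0
```

```bash
python3 - <<'E'
from h import *
plan([0.555,0.00,0.24],-93.7)
E
```

```text
travel [-0.6616, -0.0789, -0.0084] dr [0.0, 0.0001, 0.0216]
```

>>> {"name": "jog_arm", "arguments": {"travel": [[-0.66,-0.079,-0.008],[-0.66,-0.079,-0.008],[-0.66,-0.079,-0.008],[-0.66,-0.079,-0.008],[-0.66,-0.079,-0.008],[-0.66,-0.079,-0.008],[-0.66,-0.079,-0.008],[-0.66,-0.079,-0.008],[-0.66,-0.079,-0.008],[-0.66,-0.079,-0.008]], "dr": [[0,0,0.022],[0,0,0.022],[0,0,0.022],[0,0,0.022],[0,0,0.022],[0,0,0.022],[0,0,0.022],[0,0,0.022],[0,0,0.022],[0,0,0.022]], "claw": [0.4,0.4,0.4,0.4,0.4,0.4,0.4,0.4,0.4,0.4]}}

```text
time_s: 6.55
tcp_pos: [0.5553, -0.0021, 0.24]
eef_rot: [180.0, -0.0, -93.9]
contact_force: [0.3, 0.1, -0.6]
gripper_width: 0.0432
gripper_force: 10.0
```

```bash
python3 - <<'E'
from h import *
s=r.get_state(); print(s['tcp_pos'],s['eef_rot'],s['gripper_width'],s['joints'].round(1))
c=cam('wrist'); cv2.imwrite('pics/w2.png',cv2.resize(c['pixels'][:,:,::-1],(800,600)))
for k in ['relay_board','holder','jaw','peg','bush']:
    for b in r.regions_of(k,'wrist')[:2]:
        P=pts(c,b['pixels']); print(k,round(b['conf'],2),np.round(b['extent']).tolist(),P.mean(0).round(4),np.percentile(P[:,2],[5,50,95]).round(4),rect(P))
for k in ['nest','peg_head','holder','peg','bush']:
    for b in r.tip_of(k,'wrist')[:1]: print(k,b, onz(c,b['at'],{'nest':.03,'peg_head':.0795,'holder':0,'peg':.0635,'bush':.052}[k]))
E
```

```text
[ 0.55530511 -0.00207204  0.23995191] [ 1.79987577e+02 -4.23221822e-03 -9.39294003e+01] 0.04319726137439768 [ 20.    8.8 -13.4  -0.  -67.8 -23.9]
relay_board 0.93 [225.0, 222.0, 331.0, 349.0] [ 0.5539 -0.0094  0.2494] [0.2503 0.2518 0.2601] (array([0.5612, 0.0932]), array([0.2557, 0.1198]), 85.43)
holder 0.62 [243.0, 71.0, 310.0, 222.0] [ 0.5515 -0.0297  0.0331] [0.0115 0.0235 0.0938] (array([ 0.552, -0.03 ]), array([0.1515, 0.0721]), 85.91)
peg 0.6 [250.0, 95.0, 302.0, 139.0] [ 0.5495 -0.0682  0.0833] [0.0704 0.0922 0.095 ] (array([ 0.5506, -0.0642]), array([0.0495, 0.0359]), 64.64)
bush 0.43 [243.0, 73.0, 308.0, 224.0] [ 0.5516 -0.0297  0.0329] [0.0115 0.0236 0.0937] (array([ 0.5521, -0.0286]), array([0.1492, 0.0711]), 86.39)
nest {'at': [276.0, 208.9], 'conf': 0.83} [[0.55702513 0.02654218 0.03      ]]
peg_head {'at': [278.7, 112.9], 'conf': 0.9} [[ 0.54817228 -0.06988606  0.0795    ]]
holder {'at': [279.4, 168.6], 'conf': 0.72} [[ 0.55100691 -0.00931429  0.        ]]
peg {'at': [278.9, 113.9], 'conf': 0.83} [[ 0.54800951 -0.06849893  0.0635    ]]
```

View pics/w2.png

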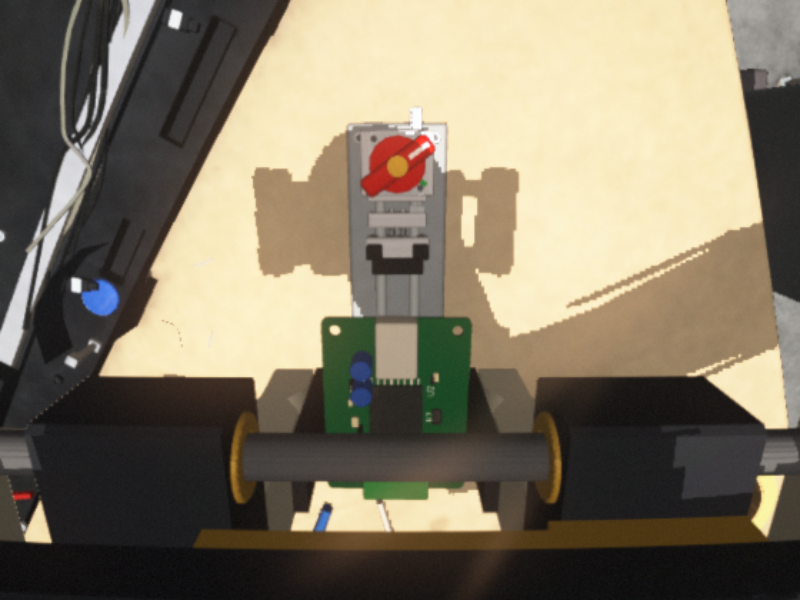

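>>> {"name": "jog_arm", "arguments": {"travel": [[-0.15,0,0],[-0.15,0,0],[-0.15,0,0],[-0.15,0,0],[-0.15,0,0],[-0.15,0,0],[-0.15,0,0],[-0.15,0,0],[-0.15,0,0],[-0.15,0,0]], "dr": [[0,0,0],[0,0,0],[0,0,0],[0,0,0],[0,0,0],[0,0,0],[0,0,0],[0,0,0],[0,0,0],[0,0,0]], "claw": [0.4,0.4,0.4,0.4,0.4,0.4,0.4,0.4,0.4,0.4]}}

```text
time_s: 8.35
tcp_pos: [0.5604, 0.0738, 0.2401]
eef_rot: [-180.0, 0.0, -93.8]
contact_force: [-0.3, -0.5, 0.1]
gripper_width: 0.0432
gripper_force: 10.0
```

```bash
python3 - <<'E'
from h import *
s=r.get_state(); print(s['tcp_pos'],s['eef_rot'])
c=cam('wrist'); np.savez('w3.npz',**{k:c[k] for k in ['pixels','range_z','K','T','dist_coeffs']})
for k in ['nest','peg_head','holder']:
    for b in r.tip_of(k,'wrist')[:1]: print(k,b['conf'],b['at'], onz(c,b['at'],{'nest':.03,'peg_head':.0795,'holder':0}[k]).round(4))
P=pts(c,np.ones((420,560),bool))
Q=P[(abs(P[:,0]-.553)<.06)&(abs(P[:,1])<.13)&(P[:,2]<.12)&(P[:,2]>.006)]
print('holder',rect(Q))
Q=Q[Q[:,2]<.02]; print(rect(Q))
# height profile along holder y at prongs
a=np.radians(-3.9); ex=np.array([np.cos(a),np.sin(a)]); ey=np.array([-ex[1],ex[0]])
o=np.array([.552,-.008]); L=(P[:,:2]-o)@np.c_[ex,ey]
for x0 in (-16,0,16):
    m=(abs(L[:,0]*1000-x0)<2.5)&(P[:,2]<.12); 
    print(x0,' '.join(f'{y}:{P[m&(abs(L[:,1]*1000-y)<1),2].max()*1000:.0f}' if (m&(abs(L[:,1]*1000-y)<1)).any() else f'{y}:-' for y in range(-92,94,2)))
y0,y1,x0,x1=60,300,180,380
cv2.imwrite('pics/w3.png',cv2.resize(c['pixels'][y0:y1,x0:x1,::-1],None,fx=2.5,fy=2.5,interpolation=cv2.INTER_CUBIC))
# board in hand
hsv=cv2.cvtColor(c['pixels'],cv2.COLOR_RGB2HSV); g=(hsv[...,0]>35)&(hsv[...,0]<95)&(hsv[...,1]>80)
B=pts(c,g); B=B[(B[:,2]>.235)&(B[:,2]<.27)]; T=pose(); b=(B-T[:3,3])@T[:3,:3]; print('board in tool',b.min(0),b.max(0),np.median(b,0),rect(b))
E
```

```text
[0.56043698 0.07377889 0.24007138] [-1.79997378e+02  8.59909578e-04 -9.38392456e+01]
nest 0.77 [274.7, 135.0] [[0.5585 0.0281 0.03  ]]
peg_head 0.67 [277.8, 13.6] [[ 0.5493 -0.0696  0.0795]]
holder 0.75 [276.7, 99.0] [[ 0.5544 -0.0053  0.    ]]
holder (array([ 0.5532, -0.0064]), array([0.1758, 0.0706]), 86.33)
(array([ 0.5532, -0.0064]), array([0.1758, 0.0706]), 86.33)
-16 -92:- -90:- -88:- -86:- -84:- -82:- -80:- -78:- -76:- -74:- -72:- -70:52 -68:96 -66:95 -64:95 -62:73 -60:73 -58:73 -56:73 -54:72 -52:54 -50:55 -48:55 -46:55 -44:55 -42:55 -40:54 -38:30 -36:30 -34:30 -32:24 -30:29 -28:28 -26:30 -24:30 -22:30 -20:30 -18:30 -16:23 -14:22 -12:24 -10:29 -8:30 -6:38 -4:40 -2:40 0:40 2:40 4:40 6:32 8:32 10:32 12:32 14:32 16:32 18:25 20:25 22:25 24:24 26:24 28:24 30:24 32:23 34:25 36:24 38:23 40:23 42:24 44:24 46:24 48:25 50:23 52:23 54:23 56:24 58:31 60:31 62:32 64:31 66:31 68:33 70:39 72:40 74:40 76:40 78:40 80:40 82:31 84:30 86:- 88:11 90:11 92:1
0 -92:- -90:- -88:- -86:- -84:- -82:- -80:- -78:- -76:- -74:73 -72:73 -70:- -68:94 -66:95 -64:96 -62:96 -60:96 -58:95 -56:96 -54:95 -52:92 -50
[... 514 characters left out ...]
 -70:72 -68:73 -66:73 -64:74 -62:74 -60:72 -58:93 -56:94 -54:96 -52:95 -50:96 -48:95 -46:96 -44:94 -42:90 -40:55 -38:30 -36:31 -34:30 -32:25 -30:25 -28:25 -26:29 -24:31 -22:30 -20:30 -18:30 -16:26 -14:25 -12:25 -10:26 -8:31 -6:40 -4:40 -2:40 0:41 2:41 4:40 6:32 8:32 10:32 12:32 14:32 16:32 18:25 20:25 22:25 24:25 26:25 28:26 30:26 32:25 34:26 36:25 38:26 40:25 42:25 44:25 46:25 48:26 50:25 52:25 54:24 56:25 58:31 60:32 62:31 64:32 66:32 68:32 70:40 72:41 74:40 76:39 78:40 80:40 82:31 84:31 86:- 88:- 90:11 92:1
board in tool [-0.02785011 -0.02120018 -0.0216856 ] [ 0.0306276   0.02454275 -0.00223964] [ 0.01055232  0.00768413 -0.01142329] (array([0.0014, 0.0017]), array([0.0584, 0.0457]), 0.17)
```

View pics/w3.png

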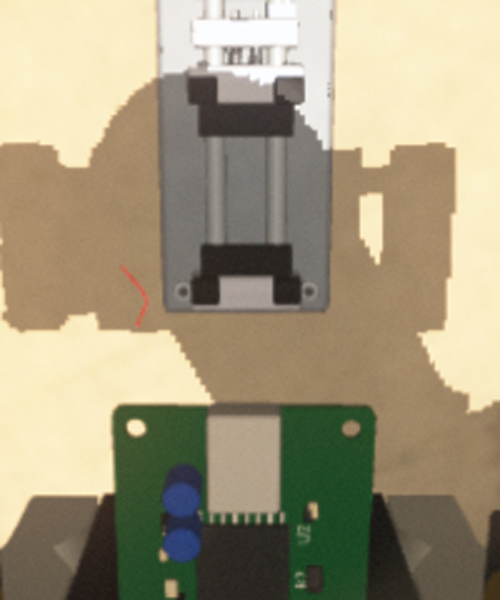

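The jaws are clear in the crop: sprung jaw ledge at about (246,118), fixed jaw ledge at (247,258). The board in hand sits square to the tool.

```bash
python3 - <<'E'
from h import *
plan([0.5567,0.0298,0.024],-93.7)
E
```

```text
travel [0.0883, 0.0015, 0.4321] dr [0.0, 0.0, -0.0004]
```

>>> {"name": "jog_arm", "arguments": {"travel": [[0.088,0.0015,0],[0.088,0.0015,0.1],[0.088,0.0015,0.2],[0.088,0.0015,0.29],[0.088,0.0015,0.35],[0.088,0.0015,0.39],[0.088,0.0015,0.41],[0.088,0.0015,0.425],[0.088,0.0015,0.432],[0.088,0.0015,0.432]], "dr": [[0,0,0],[0,0,0],[0,0,0],[0,0,0],[0,0,0],[0,0,0],[0,0,0],[0,0,0],[0,0,0],[0,0,0]], "claw": [0.4,0.4,0.4,0.4,0.4,0.4,0.4,0.4,0.4,0.4]}}

```text
time_s: 9.8
tcp_pos: [0.557, 0.03, 0.0244]
eef_rot: [-180.0, 0.0, -93.8]
contact_force: [-0.4, -0.1, -0.6]
gripper_width: 0.0434
gripper_force: 10.0
```

```bash
python3 - <<'E'
from h import *
s=r.get_state(); print(s['tcp_pos'],s['eef_rot'],s['contact_force'],s['gripper_width'])
plan([0.5567,0.0298,0.0225],-93.7)
E
```

```text
[0.55697535 0.03000172 0.02442142] [-1.79966594e+02  1.32535474e-02 -9.38370006e+01] [-0.36924687 -0.11726482 -0.60347685] 0.04340121506124344
travel [0.0004, 0.0005, 0.0038] dr [-0.0001, 0.0, -0.0004]
```

>>> {"name": "jog_arm", "arguments": {"travel": [[0,0,0.002],[0,0,0.004],[0,0,0.004],[0,0,0.004],[0,0,0.004],[0,0,0.004],[0,0,-0.1],[0,0,-0.2],[0,0,-0.3],[0,0,-0.4]], "dr": [[0,0,0],[0,0,0],[0,0,0],[0,0,0],[0,0,0],[0,0,0],[0,0,0],[0,0,0],[0,0,0],[0,0,0]], "claw": [0.4,0.4,0.7,0.7,0.7,0.7,0.7,0.7,0.7,0.7]}}

```text
time_s: 11.05
tcp_pos: [0.5564, 0.0298, 0.2259]
eef_rot: [-180.0, 0.0, -93.8]
contact_force: [1.1, -0.2, -0.6]
gripper_width: 0.0609
gripper_force: 0.0
```

```bash
python3 - <<'E'
from h import *
s=r.get_state(); print(s['tcp_pos'],s['eef_rot'],s['contact_force'],s['gripper_width'])
c=cam('wrist'); 
cv2.imwrite('pics/w4.png',cv2.resize(c['pixels'][40:300,170:400,::-1],None,fx=2.3,fy=2.3,interpolation=cv2.INTER_CUBIC))
hsv=cv2.cvtColor(c['pixels'],cv2.COLOR_RGB2HSV); g=(hsv[...,0]>35)&(hsv[...,0]<95)&(hsv[...,1]>80)
B=pts(c,g); B=B[(B[:,2]>.025)&(B[:,2]<.05)&(abs(B[:,0]-.556)<.04)&(abs(B[:,1]-.03)<.045)]
print(len(B),rect(B),np.percentile(B[:,2],[5,50,95]))
for q in (-.02,.02): 
  for w in (-.02,.02):
    m=np.hypot(B[:,0]-.556-q,B[:,1]-.03-w)<.008; print(np.median(B[m,2]) if m.any() else None)
for b in r.regions_of('peg','wrist')[:1]:
    P=pts(c,b['pixels']); print(b['conf'],b['extent']); Q=P[P[:,2]>.088]; print('wing',rect(Q),np.median(Q[:,2])); Q=P[(P[:,2]>.066)&(P[:,2]<.078)]; print('collar+',rect(P))
for k in ['peg_head','bush']:
  for b in r.tip_of(k,'wrist')[:1]: print(k,b['conf'],b['at'], onz(c,b['at'],{'peg_head':.0815,'bush':.054}[k]).round(4))
E
```

```text
[0.55639436 0.02979756 0.2258762 ] [-1.79987973e+02  1.10569683e-02 -9.38429986e+01] [ 1.08307229 -0.16167284 -0.57704483] 0.060909086067676144
1966 (array([0.5555, 0.0282]), array([0.0613, 0.0435]), 85.31) [0.03095697 0.03256111 0.0409989 ]
0.03244750750413716
0.03232306171873442
0.03252623119269732
0.032410399592745165
0.77 [248.3, 43.8, 305.8, 97.6]
wing (array([ 0.5489, -0.068 ]), array([0.0464, 0.0123]), 30.97) 0.09375457743483218
collar+ (array([ 0.5464, -0.0739]), array([0.0585, 0.036 ]), 57.94)
peg_head 0.61 [277.2, 75.1] [[ 0.5488 -0.0668  0.0815]]
```

View pics/w4.png

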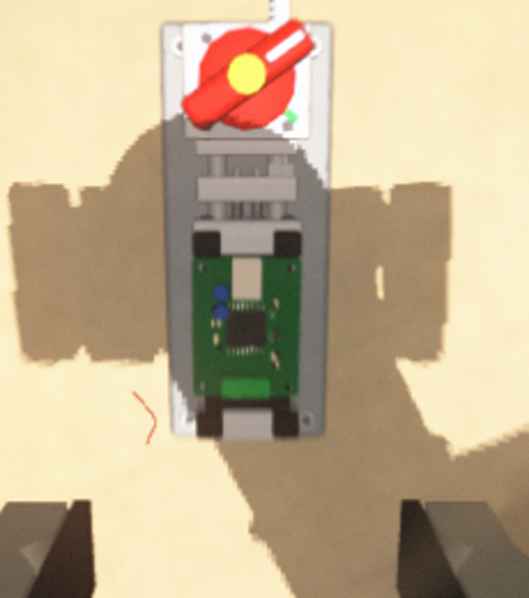

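The board lies flat between the prongs at crop (246,328), let go. The pointer end of the wing is at (300,35), with the green mark at (291,117) clockwise from it.

```bash
python3 - <<'E'
from h import *
plan([0.5502,-0.067,0.15],-149)
plan([0.5502,-0.067,0.0725],-149)
E
```

```text
travel [0.195, 0.0009, 0.15] dr [-0.0002, 0.0004, 0.1532]
travel [0.1952, 0.0012, 0.305] dr [-0.0002, 0.0004, 0.1532]
```

>>> {"name": "jog_arm", "arguments": {"travel": [[0.1,0.001,0],[0.195,0.001,0],[0.195,0.001,0],[0.195,0.001,0.05],[0.195,0.001,0.1],[0.195,0.001,0.1],[0.195,0.001,0.1],[0.195,0.001,0.1],[0.195,0.001,0.1],[0.195,0.001,0.1]], "dr": [[0,0,0.153],[0,0,0.153],[0,0,0.153],[0,0,0.153],[0,0,0.153],[0,0,0.153],[0,0,0.153],[0,0,0.153],[0,0,0.153],[0,0,0.153]], "claw": [0.7,0.7,0.7,0.7,0.7,0.7,0.7,0.7,0.7,0.7]}}

```text
time_s: 12.5
tcp_pos: [0.5498, -0.0673, 0.1745]
eef_rot: [-180.0, 0.0, -148.9]
contact_force: [-0.4, 1.1, 0.2]
gripper_width: 0.0614
gripper_force: 0.0
```

```bash
python3 - <<'E'
from h import *
s=r.get_state(); print(s['tcp_pos'],s['eef_rot'],s['contact_force'],s['joints'].round(1))
c=cam('wrist')
P=pts(c,np.ones((420,560),bool)); Q=P[(P[:,2]>.083)&(P[:,2]<.1)&(np.hypot(P[:,0]-.549,P[:,1]+.067)<.03)]
print(len(Q),rect(Q),np.median(Q[:,2]))
T=pose(); q=(Q-T[:3,3])@T[:3,:3]; print('in tool',rect(q))
hsv=cv2.cvtColor(c['pixels'],cv2.COLOR_RGB2HSV); g=(hsv[...,1]>140)&(hsv[...,2]>80)&((hsv[...,0]<8)|(hsv[...,0]>172))
P=pts(c,g); Q=P[(P[:,2]>.084)&(P[:,2]<.1)]; print(rect(Q))
plan([0.5502,-0.067,0.0725],-149)
E
```

```text
[ 0.54982285 -0.06728308  0.17449156] [-1.79986744e+02  4.11671292e-02 -1.48883542e+02] [-0.43224621  1.13718662  0.23209829] [ 13.3  11.5 -19.    0.  -59.4 -72.2]
1171 (array([ 0.5483, -0.0684]), array([0.0459, 0.0119]), 30.14) 0.09365361134192982
in tool (array([ 0.0019, -0.0002]), array([0.0459, 0.0119]), 0.96)
(array([ 0.5483, -0.0684]), array([0.0452, 0.0119]), 29.94)
travel [-0.0009, 0.0001, 0.2038] dr [-0.0, 0.0001, 0.0003]
```

>>> {"name": "jog_arm", "arguments": {"travel": [[0.001,0,0.06],[0.001,0,0.12],[0.001,0,0.17],[0.001,0,0.195],[0.001,0,0.204],[0.001,0,0.204],[0.001,0,0.204],[0.001,0,0.204],[0.001,0,0.204],[0.001,0,0.204]], "dr": [[0,0,0.003],[0,0,0.003],[0,0,0.003],[0,0,0.003],[0,0,0.003],[0,0,0.003],[0,0,0.003],[0,0,0.003],[0,0,0.003],[0,0,0.003]], "claw": [0.7,0.7,0.7,0.7,0.4,0,0,0,0,0], "newtons": 50}}

```text
time_s: 13.8
tcp_pos: [0.5496, -0.0679, 0.0724]
eef_rot: [-180.0, 0.0, -150.0]
contact_force: [1.4, -1.5, 0.6]
gripper_width: 0.0118
gripper_force: 50.0
```

>>> {"name": "jog_arm", "arguments": {"travel": [[0,0,0],[0,0,0],[0,0,0],[0,0,0],[0,0,0],[0,0,0],[0,0,0],[0,0,0],[0,0,0],[0,0,0]], "dr": [[0,0,0.01],[0,0,0.02],[0,0,0.03],[0,0,0.04],[0,0,0.05],[0,0,0.06],[0,0,0.07],[0,0,0.08],[0,0,0.08],[0,0,0.08]], "claw": [0,0,0,0,0,0,0,0,0,0]}}

```text
time_s: 15.05
tcp_pos: [0.5495, -0.0677, 0.0722]
eef_rot: [-180.0, 0.0, -178.7]
contact_force: [2.6, -3.2, 0.1]
gripper_width: 0.0118
gripper_force: 50.0
```

```bash
python3 - <<'E'
from h import *
for i in range(3):
    c=cam('wrist'); s=r.get_state(); print(s['tcp_pos'],s['eef_rot'][2],s['contact_force'].round(2),s['moment'].round(2),s['gripper_width'])
P=pts(c,np.ones((420,560),bool)); Q=P[(P[:,2]>.083)&(P[:,2]<.1)&(np.hypot(P[:,0]-.549,P[:,1]+.067)<.03)]
E
```

```text
[ 0.54955525 -0.06775702  0.07223736] -178.73458768902657 [ 2.39 -2.54  0.1 ] [-0.94 -0.52  0.01] 0.011579297526854061
[ 0.54955994 -0.06772361  0.07221826] -178.74517218629023 [ 2.3  -1.98  0.58] [-0.97 -0.59  0.02] 0.011455135118386785
[ 0.54955104 -0.06770792  0.07221728] -178.75602002166195 [ 1.64 -3.63  0.75] [-1.03 -0.59  0.01] 0.011624795120080626
```

>>> {"name": "jog_arm", "arguments": {"travel": [[0,0,0.001],[0,0,0.002],[0,0,0.003],[0,0,0.004],[0,0,0.005],[0,0,0.006],[0,0,0.006],[0,0,0.006],[0,0,0.006],[0,0,0.006]], "dr": [[0,0,0.001],[0,0,0.002],[0,0,0.003],[0,0,0.004],[0,0,0.005],[0,0,0.006],[0,0,0.007],[0,0,0.008],[0,0,0.009],[0,0,0.01]], "claw": [0,0,0,0,0,0,0,0,0,0]}}

```text
time_s: 16.45
tcp_pos: [0.5495, -0.0677, 0.0692]
eef_rot: [-180.0, 0.0, 177.6]
contact_force: [2.3, -3.6, 1.4]
gripper_width: 0.0114
gripper_force: 50.0
```

>>> {"name": "jog_arm", "arguments": {"travel": [[0,0,0.0005],[0,0,0.001],[0,0,0.0015],[0,0,0.002],[0,0,0.0025],[0,0,0.003],[0,0,0.003],[0,0,0.003],[0,0,0.003],[0,0,0.003]], "dr": [[0,0,0.001],[0,0,0.002],[0,0,0.003],[0,0,0.004],[0,0,0.004],[0,0,0.005],[0,0,0.005],[0,0,0.006],[0,0,0.006],[0,0,0.007]], "claw": [0,0,0,0,0,0,0,0,0,0]}}

```text
time_s: 17.7
tcp_pos: [0.5495, -0.0677, 0.0677]
eef_rot: [-180.0, 0.0, 175.1]
contact_force: [2.3, -4.5, 2.6]
gripper_width: 0.012
gripper_force: 50.0
```

>>> {"name": "jog_arm", "arguments": {"travel": [[0,0,0.0005],[0,0,0.001],[0,0,0.0015],[0,0,0.002],[0,0,0.002],[0,0,0.002],[0,0,0.002],[0,0,0.002],[0,0,0.002],[0,0,0.002]], "dr": [[0,0,0.001],[0,0,0.001],[0,0,0.002],[0,0,0.002],[0,0,0.003],[0,0,0.003],[0,0,0.004],[0,0,0.004],[0,0,0.005],[0,0,0.006]], "claw": [0,0,0,0,0,0,0,0,0,0]}}

```text
time_s: 18.95
tcp_pos: [0.5495, -0.0677, 0.0668]
eef_rot: [-180.0, 0.0, 172.9]
contact_force: [2.5, -4.2, 4.0]
gripper_width: 0.0112
gripper_force: 50.0
```

>>> {"name": "jog_arm", "arguments": {"travel": [[0,0,0.0004],[0,0,0.0008],[0,0,0.0012],[0,0,0.0016],[0,0,0.0016],[0,0,0.0016],[0,0,0.0016],[0,0,0.0016],[0,0,0.0016],[0,0,0.0016]], "dr": [[0,0,0.001],[0,0,0.001],[0,0,0.002],[0,0,0.002],[0,0,0.003],[0,0,0.003],[0,0,0.004],[0,0,0.004],[0,0,0.005],[0,0,0.006]], "claw": [0,0,0,0,0,0,0,0,0,0]}}

```text
time_s: 20.2
tcp_pos: [0.5496, -0.0676, 0.0663]
eef_rot: [180.0, 0.0, 170.8]
contact_force: [0.9, -5.1, 7.4]
gripper_width: 0.0117
gripper_force: 50.0
```

>>> {"name": "jog_arm", "arguments": {"travel": [[0,0,0.0004],[0,0,0.0008],[0,0,0.0012],[0,0,0.0016],[0,0,0.002],[0,0,0.002],[0,0,0.002],[0,0,0.002],[0,0,0.002],[0,0,0.002]], "dr": [[0,0,0.001],[0,0,0.001],[0,0,0.002],[0,0,0.002],[0,0,0.003],[0,0,0.003],[0,0,0.004],[0,0,0.004],[0,0,0.005],[0,0,0.006]], "claw": [0,0,0,0,0,0,0,0,0,0]}}

```text
time_s: 21.45
tcp_pos: [0.5495, -0.0676, 0.0656]
eef_rot: [180.0, 0.0, 168.6]
contact_force: [0.1, -3.6, 10.1]
gripper_width: 0.0115
gripper_force: 50.0
```

>>> {"name": "jog_arm", "arguments": {"travel": [[0,0,0.0004],[0,0,0.0008],[0,0,0.0012],[0,0,0.0016],[0,0,0.002],[0,0,0.0024],[0,0,0.0024],[0,0,0.0024],[0,0,0.0024],[0,0,0.0024]], "dr": [[0,0,0.001],[0,0,0.001],[0,0,0.002],[0,0,0.002],[0,0,0.003],[0,0,0.004],[0,0,0.005],[0,0,0.006],[0,0,0.007],[0,0,0.008]], "claw": [0,0,0,0,0,0,0,0,0,0]}}

```text
time_s: 22.7
tcp_pos: [0.5496, -0.0676, 0.0649]
eef_rot: [180.0, 0.1, 165.7]
contact_force: [-2.3, -3.4, 14.7]
gripper_width: 0.0116
gripper_force: 50.0
```

>>> {"name": "jog_arm", "arguments": {"travel": [[0,0,0],[0,0,0],[0,0,0.0002],[0,0,0.0002],[0,0,0.0002],[0,0,0.0004],[0,0,0.0004],[0,0,0.0004],[0,0,0.0004],[0,0,0.0004]], "dr": [[0,0,0.001],[0,0,0.003],[0,0,0.004],[0,0,0.006],[0,0,0.007],[0,0,0.009],[0,0,0.01],[0,0,0.012],[0,0,0.013],[0,0,0.015]], "claw": [0,0,0,0,0,0,0,0,0,0]}}

```text
time_s: 23.95
tcp_pos: [0.5496, -0.0676, 0.0645]
eef_rot: [180.0, 0.1, 160.3]
contact_force: [0.3, -3.7, 12.9]
gripper_width: 0.0118
gripper_force: 50.0
```

>>> {"name": "jog_arm", "arguments": {"travel": [[0,0,0.0002],[0,0,0.0004],[0,0,0.0004],[0,0,0.0006],[0,0,0.0006],[0,0,0.0008],[0,0,0.0008],[0,0,0.001],[0,0,0.001],[0,0,0.001]], "dr": [[0,0,0.001],[0,0,0.003],[0,0,0.004],[0,0,0.006],[0,0,0.007],[0,0,0.009],[0,0,0.01],[0,0,0.012],[0,0,0.013],[0,0,0.015]], "claw": [0,0,0,0,0,0,0,0,0,0]}}

```text
time_s: 25.2
tcp_pos: [0.5497, -0.0676, 0.0642]
eef_rot: [180.0, 0.1, 154.9]
contact_force: [-1.2, -2.4, 14.1]
gripper_width: 0.0118
gripper_force: 50.0
```

>>> {"name": "jog_arm", "arguments": {"travel": [[0,0,0.0002],[0,0,0.0004],[0,0,0.0004],[0,0,0.0006],[0,0,0.0006],[0,0,0.0008],[0,0,0.0008],[0,0,0.001],[0,0,0.001],[0,0,0.001]], "dr": [[0,0,0.001],[0,0,0.003],[0,0,0.004],[0,0,0.006],[0,0,0.007],[0,0,0.009],[0,0,0.01],[0,0,0.012],[0,0,0.013],[0,0,0.015]], "claw": [0,0,0,0,0,0,0,0,0,0]}}

```text
time_s: 26.45
tcp_pos: [0.5497, -0.0676, 0.0639]
eef_rot: [180.0, 0.1, 149.5]
contact_force: [-2.1, -2.8, 16.9]
gripper_width: 0.0114
gripper_force: 50.0
```

>>> {"name": "jog_arm", "arguments": {"travel": [[0,0,0],[0,0,0],[0,0,0],[0,0,0],[0,0,0],[0,0,0],[0,0,0],[0,0,0],[0,0,0],[0,0,0]], "dr": [[0,0,0.001],[0,0,0.003],[0,0,0.004],[0,0,0.006],[0,0,0.007],[0,0,0.009],[0,0,0.01],[0,0,0.012],[0,0,0.013],[0,0,0.015]], "claw": [0,0,0,0,0,0,0,0,0,0]}}

```text
time_s: 27.7
tcp_pos: [0.5497, -0.0675, 0.0637]
eef_rot: [180.0, 0.1, 144.2]
contact_force: [-1.8, -2.6, 15.2]
gripper_width: 0.0115
gripper_force: 50.0
```

1.15 rad at 15.2 N. I'll turn on towards 1.28 rad.

>>> {"name": "jog_arm", "arguments": {"travel": [[0,0,0],[0,0,0],[0,0,0],[0,0,0.0002],[0,0,0.0002],[0,0,0.0002],[0,0,0.0002],[0,0,0.0002],[0,0,0.0002],[0,0,0.0002]], "dr": [[0,0,0.001],[0,0,0.003],[0,0,0.005],[0,0,0.007],[0,0,0.009],[0,0,0.011],[0,0,0.013],[0,0,0.015],[0,0,0.017],[0,0,0.019]], "claw": [0,0,0,0,0,0,0,0,0,0]}}

```text
time_s: 28.95
tcp_pos: [0.5497, -0.0675, 0.0635]
eef_rot: [180.0, 0.1, 137.3]
contact_force: [-0.3, -2.0, 13.5]
gripper_width: 0.0112
gripper_force: 50.1
```

```bash
python3 - <<'E'
from h import *
s=r.get_state(); print(s['moment'].round(2),s['contact_force'])
c=cam('wrist')
hsv=cv2.cvtColor(c['pixels'],cv2.COLOR_RGB2HSV); g=(hsv[...,1]>140)&(hsv[...,2]>60)&((hsv[...,0]<8)|(hsv[...,0]>172))
P=pts(c,g); Q=P[(P[:,2]>.076)&(P[:,2]<.1)&(np.hypot(P[:,0]-.549,P[:,1]+.067)<.03)]; print(len(Q),rect(Q) if len(Q) else 0)
E
```

```text
[-0.97  0.39  0.32] [-0.29864018 -1.97892455 13.49845587]
1319 (array([ 0.5484, -0.0676]), array([0.0119, 0.046 ]), 47.55)
```

>>> {"name": "jog_arm", "arguments": {"travel": [[0,0,0],[0,0,0],[0,0,0],[0,0,0],[0,0,-0.04],[0,0,-0.1],[0,0,-0.18],[0,0,-0.26],[0,0,-0.3],[0,0,-0.3]], "dr": [[0,0,0],[0,0,0],[0,0,0],[0,0,0],[0,0,0],[0,0,0],[0,0,0],[0,0,0],[0,0,0],[0,0,0]], "claw": [0.5,0.5,0.5,0.5,0.5,0.5,0.5,0.5,0.5,0.5]}}

```text
time_s: 30.25
tcp_pos: [0.5494, -0.0674, 0.2132]
eef_rot: [179.9, 0.0, 137.3]
contact_force: [-0.4, -0.4, -0.8]
gripper_width: 0.0439
gripper_force: 0.0
```

```bash
python3 - <<'E'
from h import *
c=cam('wrist')
hsv=cv2.cvtColor(c['pixels'],cv2.COLOR_RGB2HSV); g=(hsv[...,1]>140)&(hsv[...,2]>60)&((hsv[...,0]<8)|(hsv[...,0]>172))
P=pts(c,g); Q=P[(P[:,2]>.078)&(P[:,2]<.1)&(np.hypot(P[:,0]-.549,P[:,1]+.067)<.03)]; print(len(Q),rect(Q) if len(Q) else 0,np.median(Q[:,2]))
cv2.imwrite('pics/w5.png',cv2.resize(c['pixels'][...,::-1],(800,600)))
E
```

```text
571 (array([ 0.5486, -0.0676]), array([0.012 , 0.0458]), 54.49) 0.08501930660379797
```

View pics/w5.png

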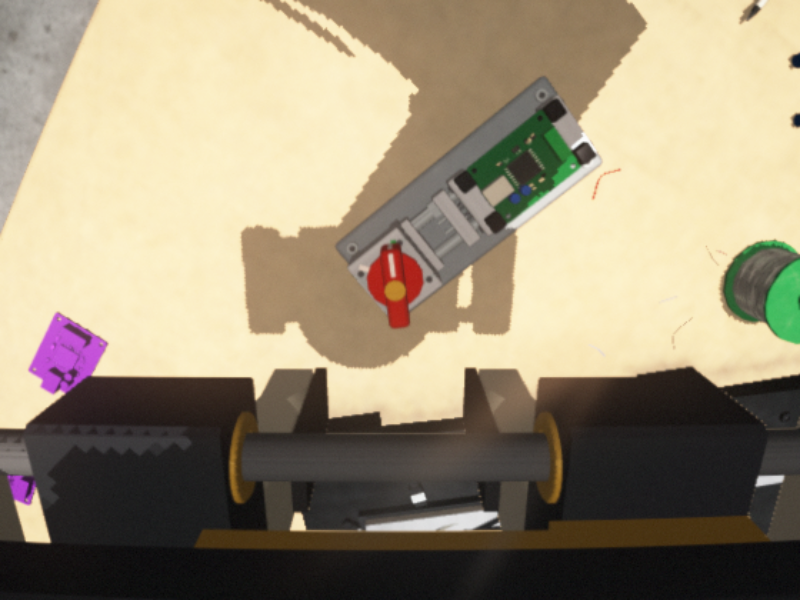

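The board is clamped at about (515,165). The pointer (393,250) covers the green mark, but the peg sprang back about 7° on release, so I'll check whether it is at rest.

>>> {"name": "jog_arm", "arguments": {"travel": [[0,0,0],[0,0,0],[0,0,0],[0,0,0],[0,0,0],[0,0,0],[0,0,0],[0,0,0],[0,0,0],[0,0,0]], "dr": [[0,0,0],[0,0,0],[0,0,0],[0,0,0],[0,0,0],[0,0,0],[0,0,0],[0,0,0],[0,0,0],[0,0,0]], "claw": [0.5,0.5,0.5,0.5,0.5,0.5,0.5,0.5,0.5,0.5]}}

```text
time_s: 31.55
tcp_pos: [0.5493, -0.0676, 0.2123]
eef_rot: [180.0, 0.0, 137.3]
contact_force: [0.0, 0.3, -0.5]
gripper_width: 0.044
gripper_force: 0.0
```

```bash
python3 - <<'E'
from h import *
c=cam('wrist')
hsv=cv2.cvtColor(c['pixels'],cv2.COLOR_RGB2HSV); g=(hsv[...,1]>140)&(hsv[...,2]>60)&((hsv[...,0]<8)|(hsv[...,0]>172))
P=pts(c,g); Q=P[(P[:,2]>.078)&(P[:,2]<.1)&(np.hypot(P[:,0]-.549,P[:,1]+.067)<.03)]; print(len(Q),rect(Q),np.median(Q[:,2]))
# green mark direction, holder angle
g=(hsv[...,0]>40)&(hsv[...,0]<90)&(hsv[...,1]>100); G=onz(c,np.argwhere(g)[:,::-1].astype(float),.054); d=G[:,:2]-[.5486,-.0676]; m=(np.hypot(d[:,0],d[:,1])<.035); print('green',m.sum(),np.degrees(np.arctan2(d[m,1].mean(),d[m,0].mean())) if m.any() else 0)
P=pts(c,np.ones((420,560),bool)); Q=P[(abs(P[:,0]-.553)<.06)&(abs(P[:,1])<.13)&(P[:,2]<.02)&(P[:,2]>.006)]; print('holder',rect(Q))
g=(hsv[...,0]>35)&(hsv[...,0]<95)&(hsv[...,1]>80)
B=pts(c,g); B=B[(B[:,2]>.025)&(B[:,2]<.05)&(abs(B[:,0]-.556)<.04)&(abs(B[:,1]-.03)<.05)]; print(rect(B),np.percentile(B[:,2],[5,50,95]))
E
```

```text
580 (array([ 0.5486, -0.0676]), array([0.012 , 0.0454]), 54.5) 0.08499753350004777
green 5 139.61132726209237
holder (array([ 0.5531, -0.0061]), array([0.1755, 0.0707]), 86.31)
(array([0.5561, 0.0342]), array([0.0582, 0.0435]), 86.37) [0.03143514 0.03276295 0.04135115]
```

The peg is at rest: 54.5° in both looks, which is about 1.15 rad and inside 1.08–1.42. The board is square to the holder and about 5 mm from the nest, so I'm handing in.

```bash
python3 -c "
from plant import r
print(r.close_job())"
```

```text
the job is handed in; nothing more can be done
None
```

The relay board is lying flat in the holder and clamped: the peg is bedded and holding by itself at about 1.15 rad after springing back about 7° on release, the highest pressing force I read was 16.9 N, and the job was handed in at about 32 s with no verdict returned.

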